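# Slacken the press's knurled collar and slide the anvil home

## Task

On the hand press, loosen the big knurled collar by rolling a fingertip across its rim, counter-clockwise seen from above, counting the turns: stop when the white line on the collar points at the fixed pointer for the second time. Only then push the anvil carriage with the fingertips fully home against its stop under the ram. Grasp and lift nothing, and leave the small screw and everything else on the bench alone.

Things in the scene. Friction and masses are not known exactly. Their poses are not given: they have to be found in the camera images.
- collar_centre (a point): Big knurled clamp collar: solid dark disc, upright axis, 94 mm across over 28 rounded ridges (3 mm proud). Point: on the axis at the rim's mid-height, 49 mm above the table (rim 38 to 60 mm; base plate below at 15 mm). Does not turn with the collar; axes of the press: z up, y the way the carriage slides home, x away from the robot to the fixed pointer. A finger can go all round the rim.
- collar (a joint): Turn of the collar, rad; grows as it loosens (counter-clockwise from above; on the robot's side the rim runs to -y). The white line on its top (28 by 6 mm, hub to rim) is at the fixed pointer at 0, 2 pi, 4 pi. Starts 0.4 to 2.2, just past the pointer; its second arrival is at 4 pi. Friction 0.1 N m (2 N at the rim), stays where left; thread ends at 30.
- pointer_tip (a point): Tip of the fixed steel pointer, 50 mm from the collar's axis on the side away from the robot, on a low brass block on the base plate; its top is 29 mm above the table, below the rim, so fingertips at rim height pass over it.
- carriage_face (a point): Middle of the carriage's end face that looks at the collar: the face to push, along +y. Steel block 90 mm wide, 150 mm long, 20 to 50 mm above the table, low brass anvil on top near its far end; the point is 35 mm above the table. Axes as for collar_centre. At the start 60 to 85 mm are free between collar and face.
- carriage (a joint): Slide of the carriage, m: 0 farthest from home, 0.06 home, far end against the steel stop block under the ram. Starts between 0 and 0.02. Pushing takes about 3 N plus 8 N per m/s.
- small_screw (a joint): Turn (rad) of the small knurled screw to be left alone: 27 mm across, top 43 mm above the table, on the base plate between collar and carriage, on the side away from the robot. Starts at 0.
- screw_top (a point): Top centre of that small screw.
- die_mid (a point): Bystander, not to be moved: steel setting die standing on the press's base plate beside the carriage, 22 mm foot, 14 mm shank, 32 mm tall. Point on its axis, half-way up.
- polish_tin_mid (a point): Bystander, not to be moved: flat dark round tin, 64 mm across, 24 mm high, on the table just past the collar's end of the base plate. Point on its axis, half-way up.
- jar_mid (a point): Bystander, not to be moved: amber glass jar, 60 mm across, 75 mm tall, on the table close behind the base plate, past the carriage's side (the jar, spool and bottle swap places). Point on its axis, half-way up.
- spool_mid (a point): Bystander, not to be moved: wooden spool, 52 mm across, 60 mm tall, on the table close behind the base plate, past the carriage's side (the jar, spool and bottle swap places). Point on its axis, half-way up.
- glue_mid (a point): Bystander, not to be moved: white glue bottle, 54 mm across, 95 mm tall, on the table close behind the base plate, past the carriage's side (the jar, spool and bottle swap places). Point on its axis, half-way up.

How it is judged:
By the outcome, as a careful person would: the job done as asked, in the order asked, and still so for the second after the job is handed in, with the robot touching nothing.
It also fails if it takes over 72 s, if anything falls off the work surface, if the arm or the gripper's body presses on something with over 40 N, if the wrist force passes 120 N, or if a joint passes its speed limit or range.

## Robot

A 6-joint arm with a two-finger parallel gripper is mounted at the origin on the work surface. World frame = base frame: x ahead of the robot, y to its left, z up, the work surface at z = 0. Lengths are in m, angles in rad, forces in N, time in s.
With the tool pointing down it reaches from about 0.275 to 0.75 m from the base axis. Payload 10.2 kg.
Tool frame: the origin (TCP) lies between the finger pads; the fingertips stand 11 mm ahead of it and the grasp point (between the pads) lies 8 mm behind it; y points along the fingers, x is the direction in which the jaws open and shut, and the axes are right-handed (so a half turn about y gives the same grasp; the last joint's range is limited). The gripper opens to 85 mm and grips with 20 to 120 N. Pads are 22 mm wide; open, the fingers measure 114 mm over their backs; the gripper's body (76 mm by 85 mm) begins 54 mm behind the grasp point. The pads swing forward as they close: fully open they stand 13 mm farther back than shut.
Start: joints at [-1.514, 0.313, 1.498, -0, 1.331, -0.223], TCP at [0.145, -0.505, 0.242] pointing down, gripper open.
Joint ranges: [-2.94, 2.94], [-0.97, 2.17], [0.19, 2.56], [-1.23, 4.37], [0.02, 3.11], [-2.88, 2.88]. Speed limits (rad/s): [2.39, 2.39, 3.01, 3.14, 3.14, 3.14].

## Interface

Orientations are given as a 3x3 rotation matrix whose columns are the frame's x, y, z axes.
In Python, from plant import telemetry, optics, job, spot_in, tip_of gives the robot as it stands.
- The arm moves only by the shell command python3 -m inch 'ROWS'. ROWS is JSON, a list of rows, each a list of 5 numbers: the opening, from 0 (shut) to 1 (fully open), then the shift along the tool's x, y, z in m, then the turn about the tool's y in degrees. In form: [[grip, x, y, z, spin], ...]. A call has 1 to 5 rows; each row is the pose to reach, as a shift and turn from the pose commanded when the call began, along the tool's axes at that moment; what a row does not reach only later rows make up. A row lasts 1/8 s, in which the tool goes at most 62.5 mm and 10.7 degrees, less where a joint would pass 70% of its speed; a pose out of reach is approached as far as the arm can. A call with a gripper value outside its range is refused whole. The fingers move at their own pace and stop on an object; the grip force is fixed at half the most. Time passes only in rows, so rows that repeat a pose let the fingers close. It gives the time, the measured TCP pose, the force and the opening at its end, in the units of the state.
- telemetry.observe(): the state, without advancing time (a new reading comes with each control period).
- optics.get_image(name): name is "scene" or "side" or "wrist"; returns a dict with "pixels" (420x560x3 uint8, blue, green, red), "depth" (420x560 float32, m along the optical axis (not along the pixel's ray), 0 where there is no reading), "fx", "fy", "cx", "cy" (pixels), "R" (3x3) and "t" (3): a world point X has camera coordinates R X + t; the wrist camera has in their place "hand_eye" (4x4, takes a point from camera to tool coordinates, whose origin is the TCP and whose axes are the tool frame's). Camera axes: x right, y down, z forward; pixel columns grow to the right and rows downward; lengths in m; the calibration is good to about 2 mm. The wrist camera is an equidistant fisheye: a pixel r from the principal point sees the ray r / f radians off the axis. A picture is of the moment at which its call begins: read the wrist's pose just before it.
- job.hand_in(): hands the job in, once; it reports no verdict.
Trained networks look in a picture, given as the dict that the camera call returned (one of the last four; its "shot" number tells which), for a name from the list of things; names that differ only in an ending like _2 or _b are one class to them, and where a whole thing is asked for, a point or a joint stands for the part that bears it (a point fixed in the world has none). Each returns a list of dicts, best first, with "confidence" (0 to 1); they miss things now and then, are a little off and sometimes report something else, mostly with a low value. They report only what shows in the picture. A call takes as long as a camera call.
- spot_in(query, picture): "uv" ([column, row] in pixels, amid what is visible of it).
- tip_of(query, picture): "uv" ([column, row] in pixels: a listed point, or the origin of a listed thing).
The state is a dict: "time": time; "joint_positions": joint angles; "dq": joint speeds; "joint_efforts": joint torques, N m; "eef_pos": TCP position; "tcp_rot": TCP orientation; "force": force on the tool from outside, world axes, zero at the start; "torque": the same for the moment, N m; "finger_gap": opening from 0.0 (shut) to 1.0 (fully open).
Only numpy, scipy, OpenCV 4.12 (cv2) and the standard library are available. Lean on these libraries where they do the work, as an engineer would, in place of code of your own. Each camera call takes 0.05 s, during which the arm holds its last target. There are 200 camera calls.

## Working session

There is one attempt and no reset: what is moved stays moved. The work goes in short steps, Python scripts to look and compute and a shell command to move; the robot and the scene stay as the last step left them, time stands still between calls to the robot, and variables do not carry over. Pictures are saved under pics/ and viewed, about 8 in all and at most 12, crops included, and the job is handed in when it is done.

```bash
mkdir -p pics; cat > h.py <<'E'
import numpy as np, cv2
from plant import telemetry, optics, job, spot_in, tip_of
def ray(p,uv):
    R=np.array(p["R"]);t=np.array(p["t"]);d=np.array([(uv[0]-p["cx"])/p["fx"],(uv[1]-p["cy"])/p["fy"],1.])
    return -R.T@t, R.T@d
def at_z(p,uv,z):
    c,d=ray(p,uv); return c+d*(z-c[2])/d[2]
def proj(p,X):
    c=np.array(p["R"])@np.array(X)+np.array(p["t"]); return p["fx"]*c[0]/c[2]+p["cx"],p["fy"]*c[1]/c[2]+p["cy"]
def tri(ps,uvs):
    A=np.zeros((3,3));b=np.zeros(3)
    for p,u in zip(ps,uvs):
        c,d=ray(p,u);d=d/np.linalg.norm(d);M=np.eye(3)-np.outer(d,d);A+=M;b+=M@c
    return np.linalg.solve(A,b)
E
python3 - <<'E'
from h import *
np.set_printoptions(precision=4,suppress=True)
s=telemetry.observe();print(s["time"],s["eef_pos"],s["tcp_rot"],s["force"],s["finger_gap"])
a=optics.get_image("scene");b=optics.get_image("side")
cv2.imwrite("pics/scene.png",a["pixels"]);cv2.imwrite("pics/side.png",b["pixels"])
for q in ["collar_centre","pointer_tip","carriage_face","screw_top","die_mid","polish_tin_mid","jar_mid","spool_mid","glue_mid"]:
    x=tip_of(q,a);y=tip_of(q,b)
    print(q,x[:1],y[:1], tri([a,b],[x[0]["uv"],y[0]["uv"]]) if x and y else None)
for p in(a,b): print(-np.array(p["R"]).T@np.array(p["t"]))
E
```

```text
0.0 [ 0.145  -0.5043  0.2417] [[ 0.2761 -0.0001  0.9611]
 [-0.9611  0.0014  0.2761]
 [-0.0013 -1.      0.0003]] [-0.3815  0.0674  0.6081] 0.9994492596676267
collar_centre [{'uv': [249.7, 242.9], 'confidence': 0.59}] [{'uv': [279.8, 247.9], 'confidence': 0.61}] [ 0.5604 -0.0889  0.0381]
pointer_tip [{'uv': [265.7, 256.8], 'confidence': 0.67}] [{'uv': [304.5, 243.5], 'confidence': 0.85}] [ 0.6062 -0.0971  0.037 ]
carriage_face [{'uv': [286.7, 202.6], 'confidence': 0.77}] [{'uv': [248.1, 215.4], 'confidence': 0.59}] [0.5569 0.0322 0.0385]
screw_top [{'uv': [304.1, 223.4], 'confidence': 0.68}] [{'uv': [281.2, 209.7], 'confidence': 0.57}] [0.6197 0.0069 0.0444]
die_mid [{'uv': [273.1, 181.2], 'confidence': 0.49}] [{'uv': [280.9, 209.0], 'confidence': 0.6}] [ 0.5698 -0.0359  0.1219]
polish_tin_mid [{'uv': [184.3, 303.0], 'confidence': 0.94}] [{'uv': [317.1, 323.8], 'confidence': 0.83}] [ 0.536  -0.2455  0.0099]
jar_mid [] [{'uv': [273.9, 177.3], 'confidence': 0.64}] None
spool_mid [{'uv': [391.3, 178.8], 'confidence': 0.89}] [{'uv': [250.8, 162.1], 'confidence': 0.82}] [0.6813 0.2492 0.0191]
glue_mid [{'uv': [350.4, 217.2], 'confidence': 0.92}] [{'uv': [292.0, 190.2], 'confidence': 0.82}] [0.6843 0.0734 0.0391]
[ 0.9791 -0.5064  0.817 ]
[ 0.2874 -0.5325  0.4811]
```

```bash
python3 - <<'E'
import cv2,numpy as np
a=cv2.imread("pics/scene.png")[130:340,130:410];b=cv2.imread("pics/side.png")[130:340,160:440]
cv2.imwrite("pics/both.png",cv2.resize(np.vstack([np.hstack([a,b])]),(800,300),interpolation=cv2.INTER_CUBIC))
E
```

```text
(no output)
```

View pics/both.png

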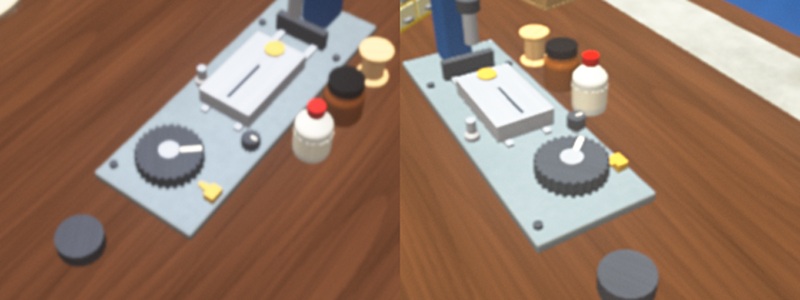

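View pics/scene.png

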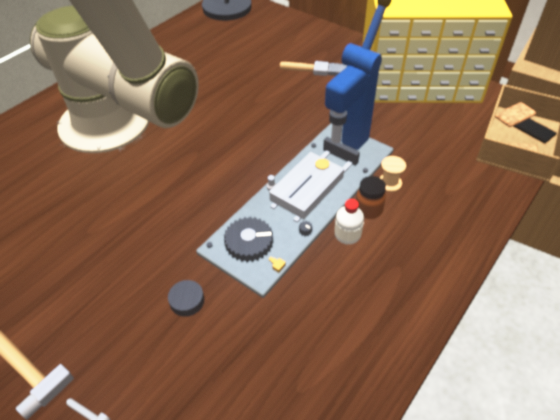

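```bash
cat >> h.py <<'E'
def cloud(p):
    v,u=np.mgrid[0:420,0:560];z=p["depth"];c=np.stack([(u-p["cx"])/p["fx"]*z,(v-p["cy"])/p["fy"]*z,z],-1)
    return (c-np.array(p["t"]))@np.array(p["R"])
def top(p,z,x0=.42,y0=-.2,w=.3,h=.4,s=2000):
    # topview: col = (x-x0)*s , row=(y0+h-y)*s
    P=np.array([[x0,y0],[x0+w,y0],[x0+w,y0+h],[x0,y0+h]])
    src=np.float32([proj(p,[*q,z]) for q in P]);dst=np.float32([[(q[0]-x0)*s,(y0+h-q[1])*s] for q in P])
    return cv2.warpPerspective(p["pixels"],cv2.getPerspectiveTransform(src,dst),(int(w*s),int(h*s)),flags=cv2.INTER_CUBIC)
E
python3 - <<'E'
from h import *
np.set_printoptions(precision=4,suppress=True)
ims=[]
for n in("scene","side"):
    p=optics.get_image(n);np.save(f"pics/{n}_cal.npy",p,allow_pickle=True)
    X=cloud(p);ok=p["depth"]>0
    g=p["pixels"].astype(int)
    near=ok&(np.hypot(X[...,0]-.56,X[...,1]+.09)<.065)
    m=near&(X[...,2]>.053)&(X[...,2]<.067)
    q=X[m];(c,r)=cv2.minEnclosingCircle(q[:,:2].astype(np.float32));print(n,"collar top",m.sum(),np.median(q[:,2]),c,r)
    # carriage top
    m=ok&(abs(X[...,0]-.53)<.15)&(X[...,1]>-.03)&(X[...,1]<.25)&(X[...,2]>.044)&(X[...,2]<.056)&(g.min(-1)>110)
    m=cv2.morphologyEx(m.astype(np.uint8),cv2.MORPH_OPEN,np.ones((3,3)));k,l,st,_=cv2.connectedComponentsWithStats(m);i=1+st[1:,4].argmax()
    q=X[l==i];rc=cv2.minAreaRect(q[:,:2].astype(np.float32)*1000);print("carriage",len(q),np.median(q[:,2]),rc);print(cv2.boxPoints(rc))
    m=ok&(abs(X[...,2]-.015)<.004)&(abs(X[...,0]-.55)<.2)&(abs(X[...,1]-.05)<.3)
    q=X[m];rc=cv2.minAreaRect(q[:,:2].astype(np.float32)*1000);print("plate",rc)
    t=top(p,.06);ims.append(cv2.resize(t,(400,533)))
cv2.imwrite("pics/top.png",np.hstack(ims))
E
```

```text
scene collar top 1570 0.061578931274735765 (0.5599744319915771, -0.09038121998310089) 0.04849313199520111
carriage 2193 0.05105747047903725 ((557.1099853515625, 103.09474182128906), (91.68006896972656, 152.08859252929688), 0.6093930602073669)
[[510.4638 178.6472]
 [512.0813  26.5672]
 [603.7562  27.5423]
 [602.1387 179.6223]]
plate ((593.439208984375, 43.342010498046875), (244.18516540527344, 584.2953491210938), 0.5611342191696167)
side collar top 1518 0.05942305144363648 (0.5575848817825317, -0.09050743281841278) 0.04794912040233612
carriage 1697 0.04909879673826946 ((555.0573120117188, 102.90951538085938), (90.60462188720703, 150.74620056152344), 0.6996356248855591)
[[508.838  177.7238]
 [510.6787  26.9889]
 [601.2766  28.0952]
 [599.4359 178.8302]]
plate ((587.2402954101562, 44.67942810058594), (233.9380645751953, 583.792236328125), 0.6888251900672913)
```

View pics/top.png

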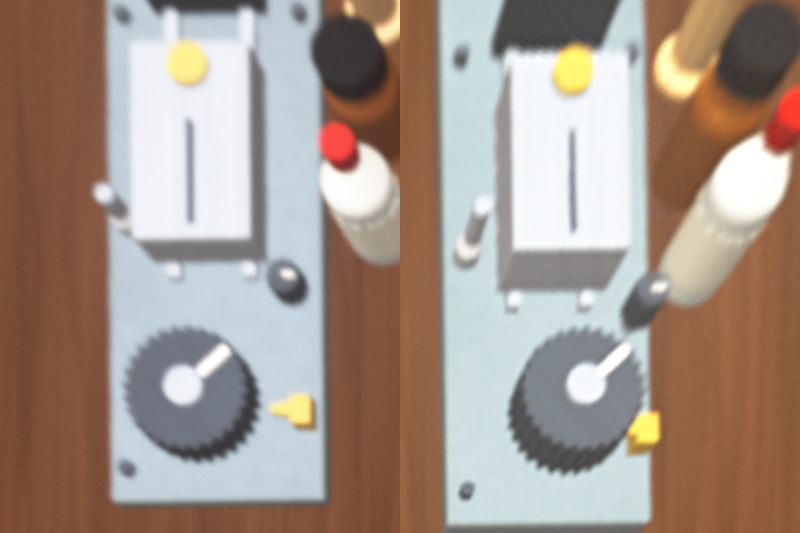

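```bash
python3 -m inch '[[0,-0.06,0,0.085,5],[0,-0.12,0,0.17,10],[0,-0.18,0,0.25,15.4],[0,-0.22,0,0.31,15.4],[0,-0.255,0,0.36,15.4]]' && cat >> h.py <<'E'
C=np.array([.5588,-.0905]);YAW=.0112
def line(p,c=C):
    t=top(p,.06,c[0]-.06,c[1]-.06,.12,.12,2000).astype(float).min(-1)
    pol=cv2.warpPolar(t.astype(np.float32),(120,720),(120,120),120,cv2.WARP_POLAR_LINEAR)  # rows angle clockwise in image
    prof=pol[:,46:80].mean(1); base=np.median(prof)
    i=prof.argmax();k=(np.arange(i-24,i+25))%720;w=np.clip(prof[k]-base-.4*(prof[i]-base),0,None)
    off=(w*np.arange(-24,25)).sum()/w.sum()
    a=-(i+off)*2*np.pi/720-YAW
    return a%(2*np.pi),prof[i]-base
def look(save=None):
    s=telemetry.observe();out=[]
    X=np.array(s["eef_pos"])[:2]-C;ux=np.array([np.cos(YAW),np.sin(YAW)]);uy=np.array([-ux[1],ux[0]])
    print("t %.2f rel x %.1f y %.1f z %.1f mm"%(s["time"],1e3*X@ux,1e3*X@uy,1e3*s["eef_pos"][2]),"F",np.round(s["force"],1),"yaw err deg %.2f"%np.degrees(np.arctan2(s["tcp_rot"][1][2],s["tcp_rot"][0][2])-YAW))
    for n in("scene","side"):
        p=optics.get_image(n);out.append(p);print(n,"line rad %.3f contrast %.0f"%line(p))
    if save: cv2.imwrite(save,np.hstack([cv2.resize(p["pixels"][150:330,170:380],(400,343)) for p in out]))
    return out
E
python3 -c "
from h import *
look()"
```

```text
time: 1.72
eef_pos: [0.3408, -0.2587, 0.2425]
tcp_rot: [[0.011, 0.001, 1.0], [-1.0, -0.001, 0.011], [0.001, -1.0, 0.001]]
force: [-0.1, -0.1, -0.2]
finger_gap: -0.007
t 1.73 rel x -219.9 y -165.7 z 242.5 mm F [-0.1 -0.1 -0.2] yaw err deg -0.04
scene line rad 0.754 contrast 143
side line rad 0.757 contrast 126
```

```bash
python3 -m inch '[[0,-0.045,0,0.036,0],[0,-0.09,0.02,0.072,0],[0,-0.135,0.06,0.109,0],[0,-0.178,0.12,0.145,0],[0,-0.178,0.17,0.145,0]]' && python3 -m inch '[[0,0,0.0195,0,0],[0,0,0.0195,0,0]]' && python3 -c "
from h import *
look('pics/a.png')"
```

```text
time: 2.45
eef_pos: [0.4829, -0.082, 0.0811]
tcp_rot: [[0.013, 0.003, 1.0], [-1.0, -0.001, 0.013], [0.001, -1.0, 0.003]]
force: [-0.0, -0.9, -1.2]
finger_gap: -0.003
time: 2.7
eef_pos: [0.4806, -0.083, 0.0613]
tcp_rot: [[0.011, -0.003, 1.0], [-1.0, 0.001, 0.011], [-0.001, -1.0, -0.003]]
force: [0.3, 0.3, 0.4]
finger_gap: 0.002
t 2.70 rel x -78.1 y 8.4 z 61.3 mm F [0.3 0.3 0.4] yaw err deg -0.02
scene line rad 0.754 contrast 143
side line rad 0.759 contrast 125
```

View pics/a.png

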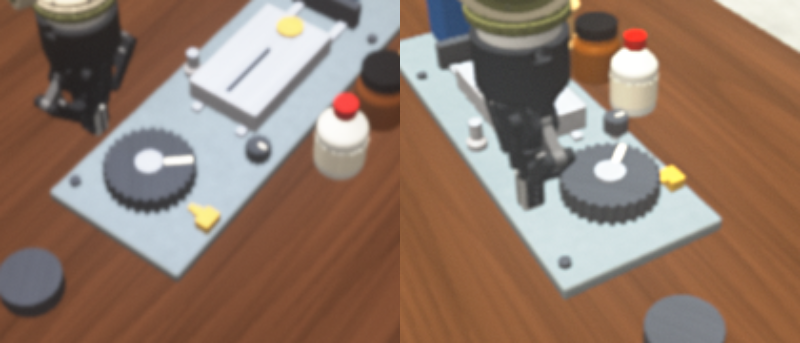

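```bash
python3 -m inch '[[0,0,0,0,0]]'
```

```text
time: 2.92
eef_pos: [0.4818, -0.0834, 0.0636]
tcp_rot: [[0.01, 0.002, 1.0], [-1.0, -0.001, 0.01], [0.001, -1.0, 0.002]]
force: [-0.4, -0.5, -0.0]
finger_gap: -0.001
```

```bash
python3 -m inch '[[0,-0.006,0.011,0,0],[0,-0.006,0.011,0.015,0],[0,-0.006,0.011,0.015,0]]' && python3 -m inch '[[0,0,0,0.002,0],[0,0,0,0.004,0],[0,0,0,0.004,0]]' &&  python3 -c "
from h import *
look()"
```

```text
time: 3.3
eef_pos: [0.4965, -0.0764, 0.0511]
tcp_rot: [[0.011, 0.0, 1.0], [-1.0, -0.0, 0.011], [0.0, -1.0, 0.0]]
force: [-0.8, 0.5, 0.5]
finger_gap: -0.001
time: 3.68
eef_pos: [0.5001, -0.0766, 0.0514]
tcp_rot: [[0.011, 0.0, 1.0], [-1.0, -0.0, 0.011], [0.0, -1.0, 0.0]]
force: [0.3, 0.2, -0.6]
finger_gap: 0.0
t 3.67 rel x -58.5 y 14.6 z 51.4 mm F [ 0.3  0.2 -0.6] yaw err deg -0.02
scene line rad 0.754 contrast 144
side line rad 0.757 contrast 126
```

```bash
python3 -m inch '[[0,0,0,0.0015,0],[0,0,0,0.0015,0]]' | grep -E 'eef|force'; python3 -m inch '[[0,0,0,0.0015,0],[0,0,0,0.0015,0]]'| grep -E 'eef|force'; python3 -c "
from h import *
look()"
```

```text
eef_pos: [0.5017, -0.0766, 0.0514]
force: [-0.4, -0.1, -0.3]
eef_pos: [0.5023, -0.0764, 0.0512]
force: [-4.7, 0.1, 3.3]
t 4.28 rel x -56.3 y 14.8 z 51.2 mm F [-4.7  0.1  3.3] yaw err deg 0.01
scene line rad 0.749 contrast 144
side line rad 0.746 contrast 126
```

```bash
python3 -m inch '[[0,0.005,0,0.0005,0],[0,0.010,0,0.0005,0],[0,0.015,0,0.0005,0],[0,0.020,0,0.0005,0],[0,0.025,0,0.0005,0]]' | grep -E 'eef|force'; python3 -c "
from h import *
look()"
```

```text
eef_pos: [0.5021, -0.1012, 0.051]
force: [-7.2, 0.6, 4.4]
t 5.00 rel x -56.8 y -10.0 z 51.0 mm F [-7.2  0.6  4.4] yaw err deg 0.02
scene line rad 1.274 contrast 143
side line rad 1.290 contrast 126
```

```bash
python3 -m inch '[[0,0.0025,0,0,0],[0,0.0166,0,0.0022,0],[0,0.0292,0,0.0087,0],[0,0.0393,0,0.0188,0],[0,0.0458,0,0.0314,0]]' | grep -E 'eef|force'; python3 -c "
from h import *
look()"
```

```text
eef_pos: [0.5368, -0.1482, 0.0515]
force: [-0.1, 0.3, 0.5]
t 5.72 rel x -22.7 y -57.5 z 51.5 mm F [-0.1  0.3  0.5] yaw err deg -0.06
scene line rad 1.492 contrast 144
side line rad 2.675 contrast 59
```

```bash
python3 -m inch '[[0,0.0022,0,0.0156,0],[0,0.0022,0,0.0156,0]]' | grep -E 'eef|force'; for i in 1; do python3 -m inch '[[0,-0.002,0,0,0],[0,-0.002,0,0,0],[0,-0.004,0,0,0],[0,-0.004,0,0,0]]'| grep -E 'eef|force'; done; python3 -c "
from h import *
look()"
```

```text
eef_pos: [0.5518, -0.1494, 0.0513]
force: [-0.8, -0.5, 0.5]
eef_pos: [0.5512, -0.1483, 0.0515]
force: [0.1, -19.7, -6.3]
t 6.58 rel x -8.2 y -57.7 z 51.5 mm F [  0.1 -19.7  -6.3] yaw err deg -0.01
scene line rad 1.721 contrast 144
side line rad 1.726 contrast 143
```

```bash
python3 -m inch '[[0,0.0025,0,0.0137,0],[0,0.0001,0,0.0288,0],[0,-0.0069,0,0.0425,0],[0,-0.0177,0,0.0533,0],[0,-0.0314,0,0.0603,0]]' | grep -E 'eef|force'; python3 -c "
from h import *
look()"
```

```text
eef_pos: [0.6127, -0.1132, 0.0516]
force: [5.7, -5.3, -4.9]
t 7.30 rel x 53.6 y -23.3 z 51.6 mm F [ 5.7 -5.3 -4.9] yaw err deg -0.02
scene line rad 3.283 contrast 201
side line rad 3.334 contrast 126
```

```bash
python3 -m inch '[[0,-0.0151,0,0.0024,0],[0,-0.0301,0,0.0024,0],[0,-0.0452,0,0,0],[0,-0.0589,0,-0.007,0],[0,-0.0697,0,-0.0178,0]]' | grep -E 'eef|force'; python3 -c "
from h import *
look()"
```

```text
eef_pos: [0.595, -0.041, 0.0522]
force: [12.2, 9.0, -1.4]
t 8.03 rel x 36.7 y 49.1 z 52.2 mm F [12.2  9.  -1.4] yaw err deg 0.00
scene line rad 4.967 contrast 144
side line rad 5.020 contrast 126
```

```bash
python3 -m inch '[[0,-0.0071,0,-0.0137,0],[0,-0.0099,0,-0.0288,0],[0,-0.0099,0,-0.0402,0],[0,-0.0073,0,-0.0553,0],[0,0,0,-0.069,0]]' | grep -E 'eef|force'; python3 -c "
from h import *
look()"
```

```text
eef_pos: [0.5222, -0.0408, 0.0515]
force: [-2.1, 7.3, 5.4]
t 8.75 rel x -36.1 y 50.1 z 51.5 mm F [-2.1  7.3  5.4] yaw err deg 0.07
scene line rad 0.414 contrast 144
side line rad 0.462 contrast 125
```

```bash
python3 -m inch '[[0,0.0108,0,-0.0108,0],[0,0.0245,0,-0.0178,0],[0,0.0396,0,-0.0202,0],[0,0.0546,0,-0.0202,0],[0,0.0697,0,-0.0178,0]]' | grep -E 'eef|force'; python3 -c "
from h import *
look()"
```

```text
eef_pos: [0.5046, -0.1129, 0.051]
force: [-2.3, 1.7, 0.4]
t 9.47 rel x -54.4 y -21.8 z 51.0 mm F [-2.3  1.7  0.4] yaw err deg 0.04
scene line rad 2.109 contrast 144
side line rad 1.437 contrast 19
```

```bash
python3 -m inch '[[0,0.0135,0,0.0073,0],[0,0.0242,0,0.0181,0],[0,0.0312,0,0.0317,0],[0,0.0336,0,0.0466,0],[0,0.0336,0,0.058,0]]' | grep -E 'eef|force'; python3 -c "
from h import *
look()"
```

```text
eef_pos: [0.5652, -0.1491, 0.0512]
force: [-1.9, -15.4, -4.4]
t 10.20 rel x 5.7 y -58.7 z 51.2 mm F [ -1.9 -15.4  -4.4] yaw err deg -0.00
scene line rad 1.286 contrast 5
side line rad 3.731 contrast 128
```

```bash
python3 -m inch '[[0,-0.0021,0,0.0151,0],[0,-0.0091,0,0.0288,0],[0,-0.0199,0,0.0396,0],[0,-0.0336,0,0.0466,0],[0,-0.0487,0,0.049,0]]' | grep -E 'eef|force'; python3 -c "
from h import *
look()"
```

```text
eef_pos: [0.6152, -0.0973, 0.0519]
force: [11.8, -5.1, -4.4]
t 10.93 rel x 56.4 y -7.4 z 51.9 mm F [11.8 -5.1 -4.4] yaw err deg -0.00
scene line rad 5.278 contrast 63
side line rad 5.314 contrast 126
```

```bash
python3 -m inch '[[0,-0.015,0,0,0],[0,-0.0301,0,-0.0024,0],[0,-0.0334,0,-0.0036,0],[0,-0.0334,0,-0.0036,0]]' | grep -E 'eef|force'; python3 -c "
from h import *
look()"
```

```text
eef_pos: [0.6101, -0.063, 0.0517]
force: [5.5, 4.8, 0.1]
t 11.53 rel x 51.7 y 27.0 z 51.7 mm F [5.5 4.8 0.1] yaw err deg 0.02
scene line rad 6.034 contrast 144
side line rad 6.039 contrast 126
```

```bash
python3 -m inch '[[0,-0.0038,0,-0.0018,0],[0,-0.0076,0,-0.0038,0],[0,-0.0076,0,-0.0038,0]]' | grep -E 'eef|force'; cat >> h.py <<'E'
def axis(p,c=C):
    t=top(p,.06,c[0]-.06,c[1]-.06,.12,.12,4000);v=t.min(-1).astype(np.uint8)
    y,x=np.mgrid[0:480,0:480];r=np.hypot(x-240,y-240)/4
    m=((r>17)&(r<45)&(v>150)).astype(np.uint8);k,l,st,ce=cv2.connectedComponentsWithStats(m);i=1+st[1:,4].argmax()
    q=np.argwhere(l==i)[:,::-1].astype(np.float32);vx,vy,x0,y0=cv2.fitLine(q,cv2.DIST_L2,0,.01,.01).ravel()
    a=np.arctan2(-vy,vx);a=(a+np.pi/2)%np.pi-np.pi/2
    u=(x0-240)/4;w=(240-y0)/4
    h=((r<14)&(v>110)).astype(np.uint8);M=cv2.moments(h,True)
    return "axis dir %.3f  centroid (%.1f,%.1f) ang %.3f n %d hub (%.1f,%.1f)"%(a-YAW,u,w,np.arctan2(w,u)-YAW,len(q),(M['m10']/M['m00']-240)/4,(240-M['m01']/M['m00'])/4)
E
python3 -c "
from h import *
for p in look(): print(axis(p))"
```

```text
eef_pos: [0.6069, -0.0557, 0.0518]
force: [7.5, 4.0, -2.0]
t 12.00 rel x 48.4 y 34.2 z 51.8 mm F [ 7.5  4.  -2. ] yaw err deg 0.01
scene line rad 6.207 contrast 144
side line rad 6.216 contrast 126
axis dir -0.114  centroid (30.1,-2.0) ang -0.078 n 5310 hub (-0.0,-0.2)
axis dir -0.481  centroid (27.2,0.7) ang 0.016 n 7779 hub (0.0,0.0)
```

```bash
python3 - <<'E'
from h import *
ims=[]
for n in("scene","side"):
    p=optics.get_image(n)
    t=top(p,.06,C[0]-.06,C[1]-.06,.14,.12,2800);y=int(.06*2800);cv2.line(t,(0,int(y-(-.06)*0)),(60,y),(0,255,0),1)
    ims.append(t)
    # line/hub profile: centroid in y of bright pixels per x, in mm rel C
    g=top(p,.06,C[0]-.06,C[1]-.06,.12,.12,4000).min(-1).astype(float)
    o=[]
    for xm in(20,24,28,32,36,40,43):
        col=g[200:280,240+4*xm-4:240+4*xm+5].mean(1);b=np.percentile(col,20);w=np.clip(col-b-.4*(col.max()-b),0,None);o.append((40-(w*np.arange(80)).sum()/w.sum())/4)
    print(n,np.round(o,1))
    for xm in(-6,-3,0,3,6):
        col=g[160:320,240+4*xm-4:240+4*xm+5].mean(1);w=(col>(col.max()+np.median(g))/2);print(xm,np.round((80-np.argwhere(w).ravel()[[0,-1]])/4,1),end=' ')
    print()
    for ym in(-6,-3,0,3,6):
        row=g[240-4*ym-4:240-4*ym+5,160:320].mean(0);w=(row>(row.max()+np.median(g))/2);print(ym,np.round((np.argwhere(w).ravel()[[0,-1]]-80)/4,1),end=' ')
    print()
cv2.imwrite("pics/b.png",np.hstack(ims))
E
```

```text
scene [-1.2 -1.4 -1.8 -2.  -2.4 -2.9 -3.5]
-6 [ 14.8 -12.2] -3 [ 12.5 -13. ] 0 [ 10.5 -12.8] 3 [ 10.  -12.2] 6 [ 20.  -10.8] 
-6 [-14.2  19.8] -3 [-15.5  19.8] 0 [-16.2  19.8] 3 [-16.5  19.8] 6 [-15.8  11.8] 
side [-1.1 -1.3 -1.6 -2.  -2.2 -2.2 -2.2]
-6 [ 16.  -11.2] -3 [ 17.2 -11.8] 0 [ 17.5 -12. ] 3 [ 17.5 -11.8] 6 [ 17.  -10.8] 
-6 [-11.8  19.8] -3 [-12.8  19.8] 0 [-13.8  19.8] 3 [-14.   19.8] 6 [-13.5  15. ]
```

View pics/b.png

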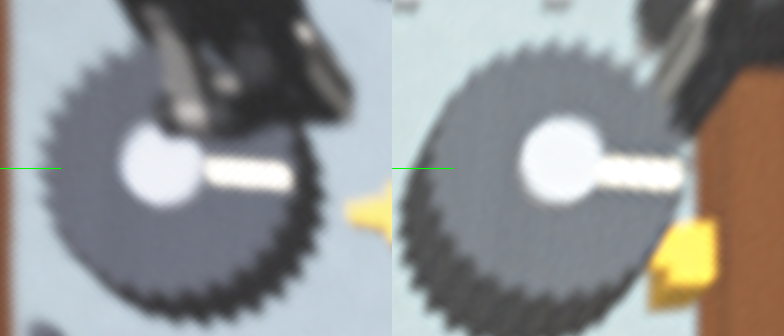

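```bash
python3 -m inch '[[0,-0.0016,0,-0.0011,0],[0,-0.0032,0,-0.0023,0],[0,-0.0032,0,-0.0023,0]]' | grep -E 'eef|force'; cat >> h.py <<'E'
def slope(p):
    g=top(p,.06,C[0]-.06,C[1]-.06,.12,.12,4000).min(-1).astype(float);o=[];xs=np.arange(20,37,2)
    for xm in xs:
        col=g[200:280,240+4*xm-4:240+4*xm+5].mean(1);b=np.percentile(col,20);w=np.clip(col-b-.4*(col.max()-b),0,None);o.append((40-(w*np.arange(80)).sum()/w.sum())/4)
    f=np.polyfit(xs,o,1);return "slope ang %.3f intercept mm %.2f  mid-angle %.3f"%(f[0]-YAW,f[1],np.mean(o)/28-YAW)
E
python3 -c "
from h import *
for p in look(): print(slope(p))"
```

```text
eef_pos: [0.6049, -0.0524, 0.0519]
force: [11.1, 5.4, -3.3]
t 12.57 rel x 46.6 y 37.5 z 51.9 mm F [11.1  5.4 -3.3] yaw err deg 0.00
scene line rad 0.006 contrast 143
side line rad 0.013 contrast 126
slope ang -0.008 intercept mm 0.46  mid-angle 0.009
slope ang -0.009 intercept mm 0.69  mid-angle 0.016
```

```bash
python3 -m inch '[[0,-0.006,0,0.008,0],[0,-0.009,-0.005,0.012,0],[0,-0.009,-0.045,0.012,0],[0,-0.009,-0.045,0.012,0]]' | grep -E 'eef|force'; python3 -m inch '[[0,-0.02,0,-0.025,0],[0,-0.039,0,-0.058,0],[0,-0.039,0.02,-0.058,0],[0,-0.039,0.02,-0.058,0]]' | grep -E 'eef|force'; python3 -c "
from h import *
for p in look('pics/c.png'): print(slope(p))"
```

```text
eef_pos: [0.6166, -0.0447, 0.0994]
force: [-0.1, -0.4, 0.3]
eef_pos: [0.5559, -0.0059, 0.0751]
force: [0.4, 0.1, -0.7]
t 13.68 rel x -2.0 y 84.6 z 75.1 mm F [ 0.4  0.1 -0.7] yaw err deg -0.00
scene line rad 0.006 contrast 143
side line rad 0.012 contrast 126
slope ang -0.008 intercept mm 0.45  mid-angle 0.009
slope ang -0.009 intercept mm 0.69  mid-angle 0.016
```

View pics/c.png

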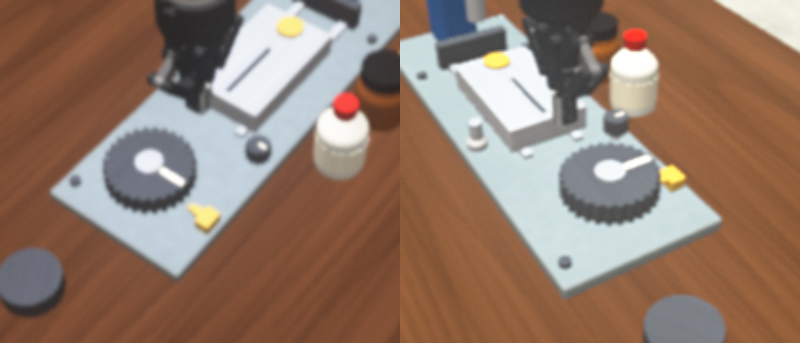

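```bash
python3 -m inch '[[0,0,0.018,0,0],[0,0,0.034,0,0],[0,0,0.034,0,0]]' | grep -E 'eef|force'; python3 -m inch '[[0,-0.01,0,0,0],[0,-0.018,0,0,0],[0,-0.024,0,0,0],[0,-0.03,0,0,0],[0,-0.036,0,0,0]]' | grep -E 'eef|force'
```

```text
eef_pos: [0.5564, -0.0062, 0.0414]
force: [0.5, 0.3, -0.1]
eef_pos: [0.5567, 0.0299, 0.0427]
force: [-0.2, -2.9, 3.2]
```

```bash
python3 -m inch '[[0,-0.005,0,0,0],[0,-0.01,0,0,0],[0,-0.015,0,0,0],[0,-0.02,0,0,0],[0,-0.024,0,0,0]]' | grep -E 'eef|force'; python3 -m inch '[[0,-0.003,0,0,0],[0,-0.006,0,0,0],[0,-0.009,0,0,0],[0,-0.009,0,0,0]]' | grep -E 'eef|force'
```

```text
eef_pos: [0.5564, 0.0541, 0.0424]
force: [1.1, -2.5, 2.5]
eef_pos: [0.5557, 0.0632, 0.0421]
force: [1.1, -0.5, -0.8]
```

```bash
for i in 1; do python3 -m inch '[[0,-0.002,0,0,0],[0,-0.004,0,0,0],[0,-0.006,0,0,0]]' | grep -E 'eef|force'; python3 -m inch '[[0,-0.002,0,0,0],[0,-0.004,0,0,0],[0,-0.004,0,0,0]]' | grep -E 'eef|force'; done
```

```text
eef_pos: [0.5557, 0.0674, 0.0421]
force: [-2.5, -18.9, 0.0]
eef_pos: [0.5558, 0.0677, 0.0422]
force: [-4.4, -35.4, 1.0]
```

```bash
python3 -m inch '[[0,0.006,0,0,0],[0,0.02,0,0,0],[0,0.02,-0.05,0,0],[0,0.02,-0.1,0,0]]' | grep -E 'eef|force';  python3 -m inch '[[0,0.02,0,-0.05,0],[0,0.03,0,-0.1,0],[0,0.03,0,-0.14,0],[0,0.03,0,-0.14,0]]' | grep -E 'eef|force'; python3 - <<'E'
from h import *
np.set_printoptions(precision=4,suppress=True)
a,b=ps=look('pics/d.png')
for p in ps:
    print(slope(p)); X=cloud(p);g=p["pixels"].astype(int)
    m=(p["depth"]>0)&(abs(X[...,0]-.55)<.06)&(X[...,1]>-.03)&(X[...,1]<.28)&(X[...,2]>.044)&(X[...,2]<.056)&(g.min(-1)>110)
    m=cv2.morphologyEx(m.astype(np.uint8),cv2.MORPH_OPEN,np.ones((3,3)));k,l,st,_=cv2.connectedComponentsWithStats(m);i=1+st[1:,4].argmax()
    print("carriage y range",np.percentile(X[l==i][:,1],[0,1,99,100]))
for q in ["screw_top","polish_tin_mid","jar_mid","spool_mid","glue_mid","die_mid"]:
    print(q,[(r[0]["uv"],r[0]["confidence"]) if r else None for r in(tip_of(q,a),tip_of(q,b))])
E
```

```text
eef_pos: [0.5559, 0.0526, 0.1434]
force: [-0.2, 0.2, 0.3]
eef_pos: [0.4147, 0.0214, 0.1425]
force: [0.4, 0.2, 1.2]
t 17.65 rel x -142.8 y 113.5 z 142.5 mm F [0.4 0.2 1.2] yaw err deg -0.03
scene line rad 0.006 contrast 142
side line rad 0.012 contrast 125
slope ang -0.009 intercept mm 0.48  mid-angle 0.009
carriage y range [0.0765 0.0788 0.2363 0.2416]
slope ang -0.010 intercept mm 0.71  mid-angle 0.015
carriage y range [0.0775 0.0792 0.2392 0.2453]
screw_top [([304.0, 226.6], 0.6), ([280.5, 211.3], 0.5)]
polish_tin_mid [([183.6, 302.0], 0.75), ([318.6, 324.9], 0.55)]
jar_mid [([369.7, 194.8], 0.62), ([275.5, 175.4], 0.55)]
spool_mid [([391.5, 177.6], 0.77), ([254.7, 160.6], 0.83)]
glue_mid [([352.6, 216.1], 0.57), ([293.9, 187.5], 0.76)]
die_mid [([183.7, 299.8], 0.61), ([211.5, 220.5], 0.72)]
```

View pics/d.png

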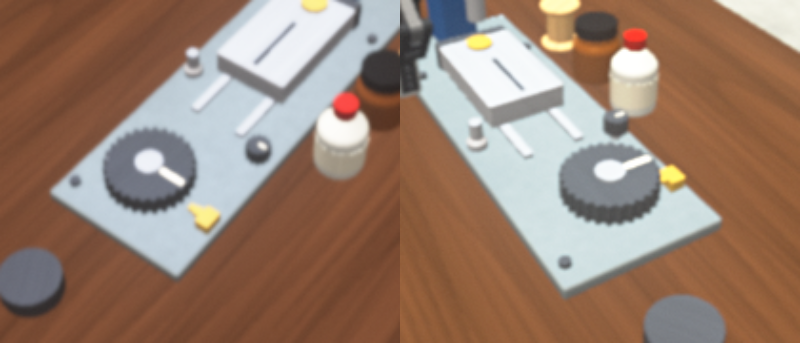

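```bash
python3 -c "
from h import *
print(job.hand_in())"
```

```text
the job is handed in; nothing more can be done
None
```

I loosened the collar, then pushed the carriage home against its stop, and handed the job in at about 18 s of the 72 s allowed.

- **Collar:** I rolled the shut fingertips round the rim counter-clockwise from about 0.75 rad. The line passed the pointer once, and I stopped at its second arrival. The last check put the line within about 0.015 rad of the pointer in both cameras, and it stayed there after the fingers left. The estimates ranged from −0.010 to +0.015 rad.
- **Carriage:** I pushed it about 51 mm until it stopped moving and the force rose to 35 N. The pictures show it against the stop, with the face at y ≈ 0.078 m.
- **Rest of the bench:** Nothing was grasped or lifted. In the pictures the small screw, die, tin, jar, spool and bottle are where they were, and the arm ended clear of everything.

**Checks that disagreed:**
- While the collar turned, the two cameras differed by up to 0.05 rad, because their fitted collar centres are about 2 mm apart in x. When the gripper blocked the line, one camera gave a false reading, and I used the other.
- On the first arc the fingertips lost contact for part of the way, and I corrected the path.
- At the end the network placed the die in the scene view on the tin. I went by the picture there.

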